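# Sort the culture tubes by length and chock both rows

## Robot

A 6-joint arm with a two-finger parallel gripper is mounted at the origin on the work surface. World frame = base frame: x ahead of the robot, y to its left, z up, the work surface at z = 0. Lengths are in m, angles in rad, forces in N, time in s.
With the tool pointing down it reaches from about 0.25 to 0.85 m from the base axis. Payload 12.5 kg.
Tool frame: the origin (TCP) lies at the very end of the fingers, on their centre line; the grasp point (between the pads) lies behind it (r.hold_point_z is the z of the grasp point in the tool frame, in m); z points along the fingers, y is the direction in which the jaws open and shut (so a half turn about z gives the same grasp; the last joint's range is limited). The gripper opens to 93 mm and grips with 3 to 60 N. Pads are 15 mm wide; open, the fingers measure 128 mm over their backs; the gripper's body (75 mm by 188 mm) begins 65 mm behind the grasp point.
Start: joints at [1.158, 0.351, 1.652, -0, 1.139, -0.085], TCP at [0.177, 0.521, 0.219] pointing down, gripper open.
Joint ranges: [-2.75, 2.75], [-0.79, 2.1], [0.01, 2.65], [-1.57, 4.71], [0.07, 3.14], [-2.87, 2.87]. Speed limits (rad/s): [2.22, 2.22, 2.79, 3.14, 3.14, 3.14].

## Interface

Orientations are given as a 3x3 rotation matrix whose columns are the frame's x, y, z axes.
In Python, from station import monitor, eyes, r gives the robot as it stands. The module is installed in compiled form; this text tells all that it offers.
- The arm moves only by the tool jog_arm, never from a script. Its arguments are lists of equal length, an entry for each row: "hand": the opening, from -1 (shut) to 1 (fully open); "dp": the shift along the tool's x, y, z scaled (see below), a list of three; "roll": the turn about the tool's z scaled (see below). In form: {"hand": [hand, ...], "dp": [[dx, dy, dz], ...], "roll": [roll, ...]}. A call has 1 to 10 rows; each row shifts and turns the commanded pose from where the row before left it, along the tool's axes as they then stand; what a row does not reach is not made up. The controller multiplies each number of a shift by 100 mm and each number of a turn by pi rad. A row lasts 1/12 s, in which the tool goes at most 41.7 mm and 7.16 degrees, less where a joint would pass 70% of its speed; a pose out of reach is approached as far as the arm can. A call with a number of a shift or a turn outside -1 to 1 is refused whole. A call with a gripper value outside its range is refused whole. The fingers move at their own pace and stop on an object; the grip force is fixed at half the most. Time passes only in rows, so rows that do not move let the fingers close. It gives the time, the measured TCP pose, the force and the opening at its end, in the units of the state.
- monitor.get_obs(): the state, without advancing time (a new reading comes with each control period).
- eyes.read_camera(name): name is "scene" or "top" or "wrist"; returns (picture, depth): 384x512x3 uint8, red, green, blue; 384x512 float32, m along the optical axis (not along the pixel's ray), 0 where there is no reading.
- eyes.camera_info(name): a dict with "mtx" (3x3 intrinsics, pixels), "k1" (the pictures are not rectified: a ray, as slopes to the right and down, at radius r is drawn at 1 + k1 r^2 times it, then the intrinsics apply), "position" and "orientation" of the camera in the world. Camera axes: x right, y up, looking along -z (the intrinsics and any distortion apply to the point x, -y, -z); pixel columns grow to the right and rows downward; lengths in m; the calibration is good to about 2 mm. A picture is of the moment at which its call begins: read the wrist's pose just before it. camera_info takes no time and is no camera call; for the wrist camera it gives the pose at the moment of the call.
- r.finish_job(): hands the job in, once; it reports no verdict.
The state is a dict: "time_s": time; "q": joint angles; "joint_vel": joint speeds; "joint_torque": joint torques, N m; "tcp_pos": TCP position; "tcp_rot": TCP orientation; "contact_force": force on the tool from outside, world axes, zero at the start; "torque": the same for the moment, N m; "width": opening from 0.0 (shut) to 1.0 (fully open).
Only numpy, scipy, OpenCV 4.12 (cv2) and the standard library are available. Lean on these libraries where they do the work, as an engineer would, in place of code of your own. Each camera call takes 0.05 s, during which the arm holds its last target. There are 200 camera calls.

## Task

Lay the three loose stoppered tubes on their sides in the trays, the long ones together in the wide tray and the short one beside the short tube in the narrow tray. Then slide each tray's keeper up against its row until the tubes lie side by side and are pressed lightly into the sprung pad at the far end, so that neither row can roll apart, and let go; it is glass, so do not squeeze a row hard. Leave everything else on the bench where it is.

Things in the scene. Friction and masses are not known exactly. Their poses are not given: they have to be found in the camera images.
- long_a: long tube: amber glass, 30 mm across, round closed end, cork stopper (26 mm across) in the other end, paper band. 160 mm long over all: 132 mm glass, 28 mm stopper. Origin on the axis at mid-length, 15 mm above what it lies on; x runs along the tube to the stopper. Starts loose on the table. Grasp it across the middle. It can roll.
- long_b: long tube: amber glass, 30 mm across, round closed end, cork stopper (26 mm across) in the other end, paper band. 160 mm long over all: 132 mm glass, 28 mm stopper. Origin on the axis at mid-length, 15 mm above what it lies on; x runs along the tube to the stopper. Starts loose on the table. Grasp it across the middle. It can roll.
- short_a: short tube: amber glass, 30 mm across, round closed end, cork stopper (26 mm across) in the other end, paper band. 115 mm long over all: 87 mm glass, 28 mm stopper. Origin on the axis at mid-length, 15 mm above what it lies on; x runs along the tube to the stopper. Starts loose on the table. Grasp it across the middle. It can roll.
- short_b: short tube: amber glass, 30 mm across, round closed end, cork stopper (26 mm across) in the other end, paper band. 115 mm long over all: 87 mm glass, 28 mm stopper. Origin on the axis at mid-length, 15 mm above what it lies on; x runs along the tube to the stopper. Starts already lying in the short tray, loose. Grasp it across the middle. It can roll.
- tray_long: steel tray for long tubes, fixed. Origin on the table (z = 0), z up. The row runs along its x axis; the tubes lie across, along y. Floor top at z = 6 mm, from x = -165 to 125 mm; side walls 26 mm high, 170 mm apart inside, centred on y = 0; open at both x ends. It starts empty. The keeper closes the row from -x.
- tray_short: steel tray for short tubes, fixed. Origin on the table (z = 0), z up. The row runs along its x axis; the tubes lie across, along y. Floor top at z = 6 mm, from x = -165 to 125 mm; side walls 26 mm high, 125 mm apart inside, centred on y = 0; open at both x ends. A long tube does not go between its walls; one short tube lies in it at the start. The keeper closes the row from -x.
- keeper_long: keeper (chock) of the long tray: grey plastic plate 166 mm wide along tray y, 10 mm thick, top 40 mm above the table. It only slides along tray +x, by 115 mm; origin starts at tray x = -95 to -90 mm, on the table plane, 5 mm behind the flat face that meets the tubes; axes as the tray's. Sliding takes 8 N; it stays where left while the row presses back with less than 8 N.
- keeper_short: keeper (chock) of the short tray: grey plastic plate 121 mm wide along tray y, 10 mm thick, top 40 mm above the table. It only slides along tray +x, by 115 mm; origin starts at tray x = -95 to -90 mm, on the table plane, 5 mm behind the flat face that meets the tubes; axes as the tray's. Sliding takes 8 N; it stays where left while the row presses back with less than 8 N.
- tab_long (a point): middle of the top edge of the upright grip tab on the long keeper, 56 mm above the table, 48 mm behind (tray -x) the keeper's origin. The tab is 14 mm thick along tray x, 50 mm wide along y; a low bar (top 15 mm up) joins it to the plate, 36 mm free between. Pinch it or push its back. One feels 8 N while it slides, 1 to 4 N more as tubes roll and rub, then the pad's spring on top.
- tab_short (a point): middle of the top edge of the upright grip tab on the short keeper, 56 mm above the table, 48 mm behind (tray -x) the keeper's origin. The tab is 14 mm thick along tray x, 50 mm wide along y; a low bar (top 15 mm up) joins it to the plate, 36 mm free between. Pinch it or push its back. One feels 8 N while it slides, 1 to 4 N more as tubes roll and rub, then the pad's spring on top.
- end_long (a point): point of the long tray at x = 57.5 mm, y = 0, 21 mm above the table: mid-range of the stop. The stop, an aluminium block with a black upright sprung pad facing the keeper, is set anew each time and not reported: the pad's free face is within 12.5 mm of this point along tray x. The pad yields 12 mm towards +x: 2 N to start, then 0.4 N per mm, then a hard end.
- end_short (a point): point of the short tray at x = 57.5 mm, y = 0, 21 mm above the table: mid-range of the stop. The stop, an aluminium block with a black upright sprung pad facing the keeper, is set anew each time and not reported: the pad's free face is within 12.5 mm of this point along tray x. The pad yields 12 mm towards +x: 2 N to start, then 0.4 N per mm, then a hard end.
- dish_stack: stack of three round lidded dishes, 94 mm across, 48 mm high; bystander, leave it where it is. Origin at the centre of its underside
- stopper: loose cork stopper standing among the tubes, 26 mm across, 28 mm high; bystander, leave it where it is. Origin at the centre of its underside
- vial: small amber jar, 22 mm across, 42 mm high, standing among the tubes; bystander, leave it where it is. Origin at the centre of its underside
- marker: black marker pen lying down, 130 mm long; bystander, leave it where it is. Origin at the centre of its underside
- reagent: amber bottle, 64 mm across, 120 mm high; bystander, leave it where it is. Origin at the centre of its underside
- forceps: steel forceps lying down, 130 mm long; bystander, leave it where it is. Origin at the centre of its underside

How it is judged:
By the outcome, as a careful person would: the job done as asked, in the order asked, and still so for the second after the job is handed in, with the robot touching nothing.
It also fails if it takes over 72 s, if anything falls off the work surface, if the arm or the gripper's body presses on something with over 40 N, if the wrist force passes 120 N, or if a joint passes its speed limit or range.

## Working session

There is one attempt and no reset: what is moved stays moved. The work goes in short steps, Python scripts to look and compute and a tool call to move; the robot and the scene stay as the last step left them, time stands still between calls to the robot, and variables do not carry over. Pictures are saved under pics/ and viewed, about 8 in all and at most 12, crops included, and the job is handed in when it is done.

Besides the shell and the picture viewer there is one more tool, called after "Call:" as name(argument=value, ...), one argument or row to a line, values as JSON. jog_arm: Moves the arm, as the interface text tells. Its arguments: {"type":"object","properties":{"hand":{"type":"array","items":{"type":"number"}},"dp":{"type":"array","items":{"type":"array","items":{"type":"number","minimum":-1,"maximum":1}}},"roll":{"type":"array","items":{"type":"number","minimum":-1,"maximum":1}}},"required":["hand","dp","roll"]}

```bash
mkdir -p pics
cat > h.py <<'E'
import numpy as np, cv2
from station import monitor, eyes, r
def snap(n):
    i=eyes.camera_info(n); p,d=eyes.read_camera(n); return p,d,i
def save(n,p): cv2.imwrite('pics/'+n+'.png',p[...,::-1])
def rays(i,uv):
    uv=np.asarray(uv,float).reshape(-1,1,2)
    n=cv2.undistortPoints(uv,np.array(i['mtx']),np.array([i['k1'],0,0,0.]))[:,0]
    return np.c_[n[:,0],-n[:,1],-np.ones(len(n))]@np.array(i['orientation']).T
def onz(i,uv,z):
    d=rays(i,uv); c=np.array(i['position']); return c+d*((z-c[2])/d[:,2])[:,None]
def pts(i,d,uv):
    uv=np.asarray(uv); z=d[uv[:,1],uv[:,0]]; return np.array(i['position'])+rays(i,uv)*z[:,None]
E
python3 - <<'E'
from h import *
o=monitor.get_obs(); print(o['time_s'],o['tcp_pos'],o['tcp_rot'],o['contact_force'],r.hold_point_z)
for n in('scene','top','wrist'):
    p,d,i=snap(n); save(n+'0',p); np.savez('pics/'+n+'0',p=p,d=d,**i); print(n,i['position'],np.round(i['orientation'],2).tolist(),i['mtx'][0][0])
a=cv2.imread('pics/top0.png'); cv2.imwrite('pics/top0b.png',cv2.resize(a,(800,600)))
E
```

```text
0.0 [0.1769184  0.52041333 0.21811187] [[-9.46752428e-01  3.21962152e-01 -4.61022492e-04]
 [ 3.21962465e-01  9.46751872e-01 -1.03099822e-03]
 [ 1.04531503e-04 -1.12453200e-03 -9.99999362e-01]] [-0.313444   -0.61159018 -0.62121113] -0.0188
scene [1.17892156 0.07000051 0.63374441] [[-0.16, -0.68, 0.72], [0.99, -0.12, 0.11], [0.01, 0.73, 0.69]] 399.966610252229
top [ 0.40168609 -0.01861055  1.04624696] [[0.01, 0.98, -0.19], [-1.0, 0.0, -0.02], [-0.01, 0.19, 0.98]] 465.7685073638099
wrist [0.10241545 0.54582167 0.38359209] [[0.32, -0.91, -0.27], [0.95, 0.31, 0.09], [-0.0, -0.29, 0.96]] 319.7391674963342
```

View pics/top0b.png

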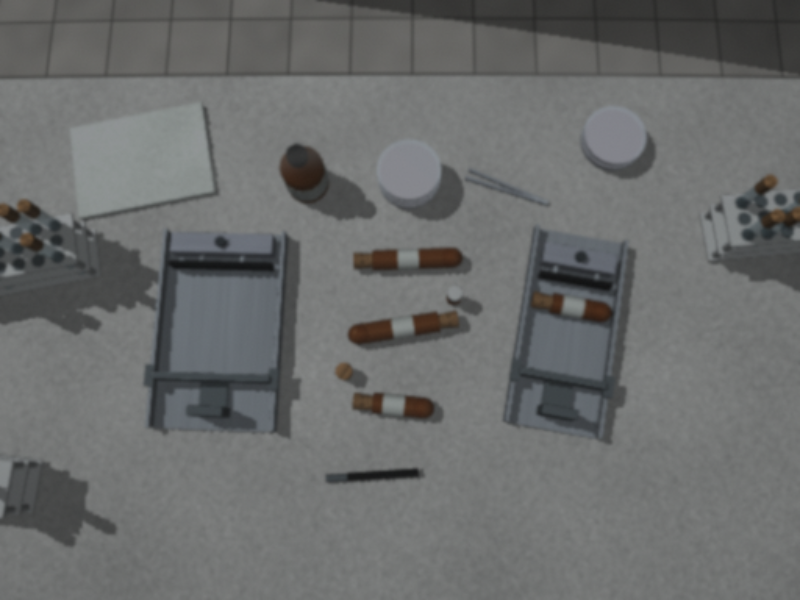

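View pics/scene0.png

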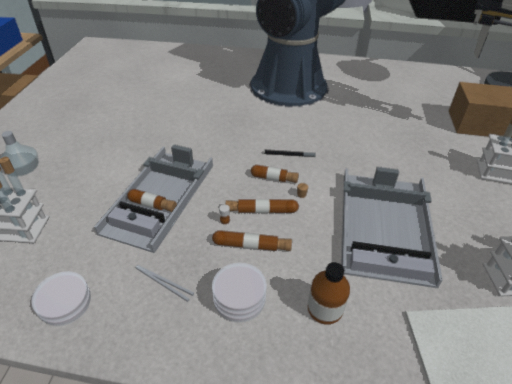

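The top view shows the wide tray on the left (around 220,330) and the narrow tray on the right (around 570,330). The loose tubes lie between them: long at (408,259), long at (403,327) and short at (393,405). The short tray already holds a tube at (572,306). The keepers and tabs are at the bottom (-x), the pads at the top.

```bash
cat > m.py <<'E'
from h import *
def tubes(p,i,z,minA=250,k=13):
    hsv=cv2.cvtColor(p,cv2.COLOR_RGB2HSV)
    m=((hsv[...,1]>110)&((hsv[...,0]<16)|(hsv[...,0]>174))&(hsv[...,2]>35)).astype(np.uint8)
    c=cv2.morphologyEx(m,cv2.MORPH_CLOSE,np.ones((k,k),np.uint8))
    out=[]
    for q in cv2.findContours(c,0,1)[0]:
        if cv2.contourArea(q)<minA: continue
        b=cv2.boxPoints(cv2.minAreaRect(q)); w=onz(i,b,z)[:,:2]
        e1,e2=w[1]-w[0],w[2]-w[1]; e=e1 if np.hypot(*e1)>np.hypot(*e2) else e2
        out.append((b.mean(0).round().tolist(),w.mean(0).round(4).tolist(),round(float(np.degrees(np.arctan2(e[1],e[0]))%180),1),np.hypot(*e1).round(3),np.hypot(*e2).round(3)))
    return out
E
python3 - <<'E'
from m import *
for n in('top','scene'):
    f=np.load(f'pics/{n}0.npz'); print(n)
    for t in tubes(f['p'],f,0.015): print(t)
f=np.load('pics/top0.npz'); p,d=f['p'],f['d']
vv,uu=np.mgrid[:384,:512]; P=pts(f,d,np.c_[uu.ravel(),vv.ravel()]).reshape(384,512,3); H=P[...,2]
print('table z',np.median(H[300:340,150:350]),H[300:340,150:350].std())
for nm,(u0,u1,v0,v1) in dict(long=(90,190,145,282),short=(318,410,142,285)).items():
    m=np.zeros((384,512),bool); m[v0:v1,u0:u1]=1
    w=m&(H>.004); c=cv2.minAreaRect(P[w][:,:2].astype(np.float32)); print(nm,'rect>4mm',c)
    for lo,hi in((.02,.03),(.034,.046),(.05,.07)):
        w=m&(H>lo)&(H<hi); q=P[w]; c=cv2.minAreaRect(q[:,:2].astype(np.float32)); print(lo,hi,w.sum(),c)
    w=m&(H>.05)&(P[...,0]<0.4)
    q=P[w]; print('tab',q.mean(0),cv2.minAreaRect(q[:,:2].astype(np.float32)))
g=np.clip(H*4000,0,255).astype(np.uint8); cv2.imwrite('pics/H.png',cv2.resize(g[120:300,70:430],(800,400)))
E
```

```text
top
scene
([330.0, 289.0], [0.7578, 0.1499], 179.6, np.float64(0.07), np.float64(0.073))
([274.0, 243.0], [0.6697, 0.0362], 92.3, np.float64(0.034), np.float64(0.062))
([228.0, 231.0], [0.6537, -0.0602], 9.0, np.float64(0.075), np.float64(0.063))
([284.0, 206.0], [0.5638, 0.0437], 99.8, np.float64(0.06), np.float64(0.037))
([484.0, 110.0], [0.0472, 0.5975], 166.9, np.float64(0.298), np.float64(0.189))
([20.0, 76.0], [0.0973, -0.8872], 3.2, np.float64(0.318), np.float64(0.164))
table z -0.00021044784508994496 0.07565282081235553
long rect>4mm ((0.5630315542221069, 0.1789761185646057), (0.4040907621383667, 0.31145164370536804), 88.3886947631836)
0.02 0.03 978 ((0.5671539902687073, 0.26225823163986206), (0.18965788185596466, 0.2895283102989197), 88.5965347290039)
0.034 0.046 1287 ((0.5724033117294312, 0.2619805335998535), (0.18923918902873993, 0.2655203342437744), 88.56509399414062)
0.05 0.07 150 ((0.4465937614440918, 0.2648603916168213), (0.05026283115148544, 0.013501822017133236), 87.63667297363281)
tab [nan nan nan] ((0.0, 0.0), (0.0, 0.0), 0.0)
short rect>4mm ((0.5652168393135071, -0.1864987164735794), (0.31646570563316345, 0.3457808792591095), 86.71209716796875)
0.02 0.03 1106 ((0.5687698125839233, -0.2382209599018097), (0.14148159325122833, 0.29050517082214355), 79.74991607666016)
0.034 0.046 1090 ((0.5632786154747009, -0.23804080486297607), (0.14317549765110016, 0.2456693947315216), 79.74130249023438)
0.05 0.07 161 ((0.44939982891082764, -0.21869945526123047), (0.05070580169558525, 0.014226451516151428), 79.39688873291016)
tab [nan nan nan] ((0.0, 0.0), (0.0, 0.0), 0.0)<stdin>:14: RuntimeWarning: Mean of empty slice.
  ret = um.true_divide(
```

View pics/H.png

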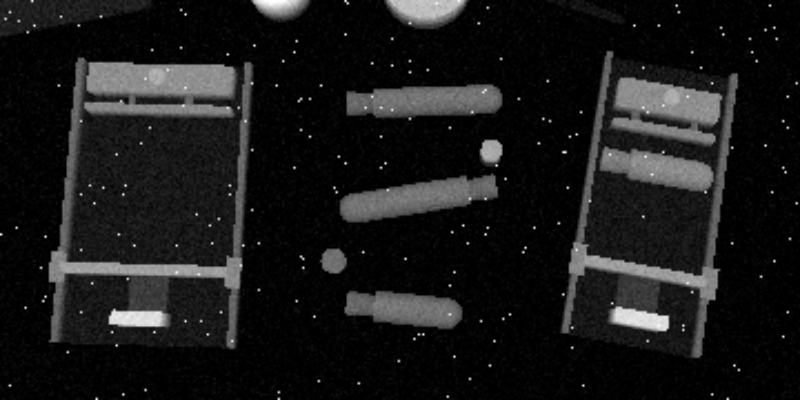

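The height map is clean. It shows both trays, pads with a thin plate in front of each block, the keepers and tabs, and all four tubes. I'll take the numbers from it.

```bash
cat >> m.py <<'E'
TR={'long':((0.5672,0.2622),np.radians(-1.4)),'short':((0.5688,-0.2382),np.radians(-10.25))}
def cloud(p,d,i):
    vv,uu=np.mgrid[:384,:512]; return pts(i,cv2.medianBlur(d,3),np.c_[uu.ravel(),vv.ravel()]).reshape(384,512,3)
def totray(n,xy):
    c,a=TR[n]; R=np.array([[np.cos(a),-np.sin(a)],[np.sin(a),np.cos(a)]]); return (np.asarray(xy)-c)@R-[0.02,0]
def totab(n,xy):
    c,a=TR[n]; R=np.array([[np.cos(a),-np.sin(a)],[np.sin(a),np.cos(a)]]); return (np.asarray(xy)+[0.02,0])@R.T+c
def blobs(P,lo=.01,hi=.1,box=(.3,.8,-.6,.6)):
    x,y,H=P[...,0],P[...,1],P[...,2]
    m=(H>lo)&(H<hi)&(x>box[0])&(x<box[1])&(y>box[2])&(y<box[3])
    n,l=cv2.connectedComponents(m.astype(np.uint8))
    for k in range(1,n):
        w=l==k
        if w.sum()<60: continue
        q=P[w]; c=cv2.minAreaRect(q[:,:2].astype(np.float32))
        print(np.round(c[0],4),np.round(c[1],4),round(c[2],1),'zmax',np.percentile(q[:,2],98).round(4))
def prof(P,n,hy=0.04):
    t=totray(n,P[...,:2].reshape(-1,2)); z=P[...,2].ravel(); w=abs(t[:,1])<hy
    b=np.round(t[:,0]*1000/2).astype(int)*2
    return [(k,round(float(np.median(z[w&(b==k)]))*1000)) for k in range(-166,126,2) if (w&(b==k)).any()]
E
python3 - <<'E'
from m import *
f=np.load('pics/top0.npz'); P=cloud(f['p'],f['d'],f)
print('loose');blobs(P,box=(.38,.72,-.14,.15))
print('short tray tube');blobs(P,.017,.034,box=(.5,.62,-.3,-.19))
for n in TR: print(n,prof(P,n))
E
```

```text
loose
[ 0.6713 -0.0106] [0.03   0.1574] 2.3 zmax 0.0303
[ 0.6152 -0.0775] [0.0197 0.0199] 88.7 zmax 0.0434
[ 0.5708 -0.005 ] [0.0304 0.1583] 9.4 zmax 0.0306
[0.5057 0.0774] [0.0223 0.022 ] 0.2 zmax 0.0288
[0.4599 0.0083] [0.114  0.0306] 84.2 zmax 0.0304
short tray tube
[ 0.6014 -0.2449] [0.1119 0.0313] 79.6 zmax 0.0339
[ 0.5267 -0.2983] [0.0098 0.0561] 77.6 zmax 0.0294
long [(-166, 2), (-164, 5), (-162, 6), (-160, 5), (-158, 6), (-156, 6), (-154, 6), (-152, 6), (-150, 6), (-148, 8), (-146, 53), (-144, 55), (-142, 56), (-140, 56), (-138, 55), (-136, 53), (-134, 42), (-132, 8), (-130, 14), (-128, 14), (-126, 14), (-124, 7), (-122, 9), (-120, 9), (-118, 7), (-116, 9), (-114, 8), (-112, 12), (-110, 14), (-108, 14), (-106, 14), (-104, 10), (-102, 14), (-100, 10), (-98, 16), (-96, 39), (-94, 40), (-92, 40), (-90, 39), (-88, 39), (-86, 37), (-84, 7), (-82, 7), (-80, 6), (-78, 6), (-76, 6), (-74, 6), (-72, 6), (-70, 6), (-68, 6), (-66, 6), (-64, 6), (-62, 6), (-60, 6), (-58, 6), (-56, 6), (-54, 6), (-52, 6), (-50, 6), (-48, 6), (-46, 6), (-44, 6), (-42, 7), (-40, 6), (-38, 6), (-36, 6), (-34
[... 1498 characters left out ...]
(-24, 6), (-22, 6), (-20, 5), (-18, 5), (-16, 5), (-14, 5), (-12, 6), (-10, 6), (-8, 6), (-6, 6), (-4, 5), (-2, 17), (0, 25), (2, 30), (4, 32), (6, 33), (8, 34), (10, 35), (12, 35), (14, 35), (16, 35), (18, 34), (20, 33), (22, 32), (24, 30), (26, 27), (28, 24), (30, 6), (32, 6), (34, 6), (36, 6), (38, 5), (40, 6), (42, 5), (44, 6), (46, 6), (48, 21), (50, 33), (52, 33), (54, 33), (56, 33), (58, 26), (60, 25), (62, 23), (64, 7), (66, 8), (68, 23), (70, 35), (72, 36), (74, 36), (76, 36), (78, 36), (80, 36), (82, 36), (84, 35), (86, 36), (88, 36), (90, 36), (92, 36), (94, 35), (96, 35), (98, 34), (106, 8), (108, 7), (110, 6), (112, 6), (114, 5), (116, 5), (118, 5), (120, 5), (122, 5), (124, 4)]
```

Call:
jog_arm(
  hand=[0.3,0.3,0.3,0.3,0.3,0.3,0.3,0.3,0.3,0.3],
  dp=[
    [0,0,0],
    [0,0,0],
    [0,0,0],
    [0,0,0],
    [0,0,0],
    [0,0,0],
    [0,0,0],
    [0,0,0],
    [0,0,0],
    [0,0,0],
  ],
  roll=[0.038,0.038,0.038,0.038,0.038,0.038,0.038,0.038,0.038,0.038],
)

```text
time_s: 0.98
tcp_pos: [0.177, 0.5206, 0.2184]
tcp_rot: [[-0.043, 0.999, -0.0], [0.999, 0.043, -0.0], [-0.0, -0.0, -1.0]]
contact_force: [-0.4, 0.3, 0.3]
width: 0.651
```

Call:
jog_arm(
  hand=[0.3,0.3,0.3,0.3,0.3,0.3,0.3,0.3,0.3,0.3],
  dp=[
    [-0.27,0.23,0],
    [-0.27,0.23,0],
    [-0.27,0.23,0],
    [-0.27,0.23,0],
    [-0.27,0.23,0],
    [-0.27,0.23,0],
    [-0.27,0.23,0],
    [-0.27,0.23,0],
    [-0.27,0.23,0],
    [-0.27,0.23,0],
  ],
  roll=[0,0,0,0,0,0,0,0,0,0],
)

```text
time_s: 1.82
tcp_pos: [0.4209, 0.2608, 0.2186]
tcp_rot: [[-0.049, 0.999, -0.0], [0.999, 0.049, -0.0], [-0.0, -0.0, -1.0]]
contact_force: [-0.4, 0.4, 0.2]
width: 0.65
```

Call:
jog_arm(
  hand=[0.3,0.3,0.3,0.3,0.3,0.3,0.3,0.3,0.3,0.3],
  dp=[
    [-0.28,0.23,0],
    [-0.28,0.23,0],
    [-0.28,0.23,0],
    [-0.28,0.23,0],
    [-0.28,0.23,0],
    [-0.28,0.23,0],
    [-0.28,0.23,0],
    [-0.28,0.23,0],
    [-0.28,0.23,0],
    [0,0,0],
  ],
  roll=[0,0,0,0,0,0,0,0,0,0],
)

```text
time_s: 2.65
tcp_pos: [0.6419, 0.0163, 0.2178]
tcp_rot: [[-0.046, 0.999, 0.001], [0.999, 0.046, -0.001], [-0.001, 0.001, -1.0]]
contact_force: [-0.3, 0.1, -0.3]
width: 0.652
```

```bash
cat >> m.py <<'E'
def go(x,y,z,yaw):
    "shift in tool axes (units of 100mm) after rolling tool y to yaw (deg, mod 180)"
    o=monitor.get_obs(); R=np.array(o['tcp_rot']); p=np.array(o['tcp_pos'])
    cur=np.degrees(np.arctan2(R[1,1],R[0,1])); dyaw=(yaw-cur+90)%180-90; a=np.radians(cur+dyaw)
    ey=np.array([np.cos(a),np.sin(a)]); ex=np.array([-ey[1],ey[0]]); v=np.array([x,y])-p[:2]
    print('roll %.4f'%(-dyaw/180),'dx %.3f dy %.3f dz %.3f'%(v@ex*10,v@ey*10,(p[2]-z)*10),'t',o['time_s'],'q6 %.2f'%o['q'][5])
E
python3 - <<'E'
from m import *
p,d,i=snap('wrist'); save('w1',p); P=cloud(p,d,i); blobs(P,box=(.55,.72,-.14,.15))
go(.6713,-.0106,.003,2.3)
E
```

```text
[ 0.5713 -0.0048] [0.0301 0.1607] 8.8 zmax 0.0295
[ 0.6717 -0.0098] [0.0299 0.1568] 2.4 zmax 0.0295
[ 0.616  -0.0779] [0.0215 0.0208] 46.6 zmax 0.0418
roll 0.0019 dx -0.302 dy 0.298 dz 2.146 t 2.7 q6 -0.09
```

Call:
jog_arm(
  hand=[0.3,0.3,0.3,0.3,0.3,0.3,0.3,0.3,0.3,0.3],
  dp=[
    [-0.2,0.2,0],
    [-0.1,0.1,0.2],
    [0,0,0.35],
    [0,0,0.35],
    [0,0,0.35],
    [0,0,0.35],
    [0,0,0.3],
    [0,0,0.2],
    [0,0,0.04],
    [0,0,0],
  ],
  roll=[0.002,0,0,0,0,0,0,0,0,0],
)

```text
time_s: 3.53
tcp_pos: [0.6695, -0.007, 0.0036]
tcp_rot: [[-0.043, 0.999, -0.003], [0.999, 0.043, 0.0], [0.0, -0.003, -1.0]]
contact_force: [0.2, -0.7, -0.3]
width: 0.65
```

Call:
jog_arm(
  hand=[-1,-1,-1,-1,-1,-1,-1,-1],
  dp=[
    [0,0,0],
    [0,0,0],
    [0,0,0],
    [0,0,0],
    [0,0,0],
    [0,0,0],
    [0,0,0],
    [0,0,0],
  ],
  roll=[0,0,0,0,0,0,0,0],
)

```text
time_s: 4.2
tcp_pos: [0.6709, -0.0077, 0.0053]
tcp_rot: [[-0.043, 0.999, 0.001], [0.999, 0.043, -0.0], [-0.0, 0.001, -1.0]]
contact_force: [-0.8, -0.3, 6.3]
width: 0.313
```

Call:
jog_arm(
  hand=[-1,-1,-1,-1],
  dp=[
    [0,0,-0.2],
    [0,0,-0.3],
    [0,0,-0.3],
    [0,0,0],
  ],
  roll=[0,0,0,0],
)

```text
time_s: 4.53
tcp_pos: [0.6733, -0.0079, 0.0904]
tcp_rot: [[-0.043, 0.999, 0.008], [0.999, 0.043, -0.001], [-0.001, 0.008, -1.0]]
contact_force: [0.1, -0.5, -0.2]
width: 0.312
```

Run:
```python
from m import *
x,y=totab('long',[.028,0]); print(x,y); go(x,y,.009,-1.4)
```

```text
0.6151856715094969 0.2610272554486726
roll 0.0214 dx 2.675 dy -0.647 dz 0.814 t 4.5333 q6 -0.12
```

Call:
jog_arm(
  hand=[-1,-1,-1,-1,-1,-1,-1,-1,-1,-1],
  dp=[
    [0,0,0],
    [0.3,-0.08,0],
    [0.3,-0.08,0],
    [0.3,-0.08,0],
    [0.3,-0.08,0],
    [0.3,-0.08,0],
    [0.3,-0.08,0],
    [0.3,-0.08,0],
    [0.3,-0.05,0],
    [0.2,-0.03,0],
  ],
  roll=[0.021,0,0,0,0,0,0,0,0,0],
)

```text
time_s: 5.37
tcp_pos: [0.6114, 0.2562, 0.0839]
tcp_rot: [[0.022, 1.0, -0.001], [1.0, -0.022, 0.0], [0.0, -0.001, -1.0]]
contact_force: [1.3, 0.6, -1.1]
width: 0.314
```

Call:
jog_arm(
  hand=[-1,-1],
  dp=[
    [0.1,0,0],
    [0,0,0],
  ],
  roll=[0,0],
)

```text
time_s: 5.53
tcp_pos: [0.6124, 0.2653, 0.084]
tcp_rot: [[0.021, 1.0, -0.0], [1.0, -0.021, -0.0], [-0.0, -0.0, -1.0]]
contact_force: [0.4, -0.1, -1.8]
width: 0.317
```

Run:
```python
from m import *
go(0.6152,.263,.0115,-1.4)
```

```text
roll 0.0011 dx -0.022 dy 0.029 dz 0.725 t 5.5333 q6 0.36
```

Call:
jog_arm(
  hand=[-1,-1,-1,-1,-1,-1],
  dp=[
    [-0.02,0.03,0.2],
    [0,0,0.25],
    [0,0,0.2],
    [0,0,0.05],
    [0,0,0.02],
    [0,0,0],
  ],
  roll=[0,0,0,0,0,0],
)

```text
time_s: 6.03
tcp_pos: [0.6162, 0.2607, 0.0129]
tcp_rot: [[0.024, 1.0, 0.0], [1.0, -0.024, -0.0], [-0.0, 0.0, -1.0]]
contact_force: [0.0, 0.2, -0.9]
width: 0.316
```

Call:
jog_arm(
  hand=[-0.14,-0.14,-0.14,-0.14,-0.14],
  dp=[
    [0,0,0],
    [0,0,0],
    [0,0,0],
    [0,0,0],
    [0,0,0],
  ],
  roll=[0,0,0,0,0],
)

```text
time_s: 6.45
tcp_pos: [0.616, 0.2617, 0.0131]
tcp_rot: [[0.023, 1.0, 0.001], [1.0, -0.023, 0.0], [0.0, 0.001, -1.0]]
contact_force: [1.2, 0.3, -0.5]
width: 0.432
```

Call:
jog_arm(
  hand=[-0.14,-0.14,-0.14,0.1,0.1],
  dp=[
    [0,0,-0.1],
    [0,0,-0.2],
    [0,0,-0.35],
    [0,0,-0.3],
    [0,0,0],
  ],
  roll=[0,0,0,0,0],
)

```text
time_s: 6.87
tcp_pos: [0.6186, 0.2627, 0.115]
tcp_rot: [[0.023, 1.0, 0.009], [1.0, -0.023, 0.003], [0.003, 0.009, -1.0]]
contact_force: [1.1, -0.1, 1.0]
width: 0.522
```

```bash
cat > look.py <<'E'
from m import *
f=snap('top'); save('t_last',f[0]); P=cloud(*f)
print('loose');blobs(P,.008,.034,box=(.38,.72,-.14,.15))
for n,b in(('long',.18),('short',.18)):
    t=totray(n,P[...,:2].reshape(-1,2)).reshape(384,512,2)
    m=(abs(t[...,1])<(.082 if n=='long' else .0595))&(t[...,0]>-.085)&(t[...,0]<.105)&(P[...,2]>.015)&(P[...,2]<.039)
    k,l=cv2.connectedComponents(m.astype(np.uint8))
    for j in range(1,k):
        if (l==j).sum()>80: print(n,'tray frame',[np.round(v,4) if not np.isscalar(v) else round(v,1) for v in cv2.minAreaRect(t[l==j].astype(np.float32))])
E
python3 look.py; python3 -c "
from m import *
go(.571,-.005,.004,9.1)"
```

```text
loose
[ 0.5705 -0.0052] [0.0301 0.1582] 9.2 zmax 0.0309
[0.5058 0.0774] [0.0223 0.0222] 89.7 zmax 0.0285
[0.4598 0.0083] [0.1139 0.0305] 84.3 zmax 0.0304
long tray frame [array([ 0.086 , -0.0233]), array([0.0381, 0.1028]), 1.0]
long tray frame [array([ 0.0301, -0.0321]), array([0.0305, 0.0993]), 1.3]
short tray frame [array([ 0.0726, -0.0016]), array([0.0514, 0.1047]), 0.0]
short tray frame [array([ 0.0126, -0.0008]), array([0.112 , 0.0305]), 89.8]
roll -0.0579 dx -2.566 dy -0.882 dz 1.080 t 6.9167 q6 0.36
```

Call:
jog_arm(
  hand=[0.1,0.1,0.1,0.1,0.1,0.3,0.3,0.3,0.3,0.3],
  dp=[
    [0,0,0],
    [0,0,0],
    [-0.32,-0.11,0],
    [-0.32,-0.11,0],
    [-0.32,-0.11,0],
    [-0.32,-0.11,0],
    [-0.32,-0.11,0],
    [-0.32,-0.11,0],
    [-0.32,-0.11,0],
    [-0.32,-0.11,0],
  ],
  roll=[-0.029,-0.029,0,0,0,0,0,0,0,0],
)

```text
time_s: 7.75
tcp_pos: [0.5684, -0.0066, 0.1071]
tcp_rot: [[-0.159, 0.987, -0.001], [0.987, 0.159, 0.0], [0.0, -0.001, -1.0]]
contact_force: [-0.8, -0.0, -0.4]
width: 0.651
```

Call:
jog_arm(
  hand=[0.3,0.3],
  dp=[
    [0,0,0],
    [0,0,0],
  ],
  roll=[0,0],
)

```text
time_s: 7.92
tcp_pos: [0.5689, -0.0063, 0.1073]
tcp_rot: [[-0.156, 0.988, -0.001], [0.988, 0.156, 0.0], [0.0, -0.001, -1.0]]
contact_force: [1.7, -0.3, -0.0]
width: 0.652
```

```bash
python3 -c "
from m import *
go(.571,-.005,.005,9.1)"
```

```text
roll -0.0007 dx 0.010 dy 0.023 dz 1.023 t 7.9167 q6 -0.25
```

Call:
jog_arm(
  hand=[0.3,0.3,0.3,0.3,0.3,0.3],
  dp=[
    [0.01,0.02,0.25],
    [0,0,0.35],
    [0,0,0.3],
    [0,0,0.1],
    [0,0,0.02],
    [0,0,0],
  ],
  roll=[0,0,0,0,0,0],
)

```text
time_s: 8.42
tcp_pos: [0.5714, -0.0031, 0.0058]
tcp_rot: [[-0.159, 0.987, -0.0], [0.987, 0.159, 0.0], [0.0, -0.0, -1.0]]
contact_force: [-0.6, -0.2, 0.3]
width: 0.648
```

Call:
jog_arm(
  hand=[-1,-1,-1,-1,-1,-1,-1,-1],
  dp=[
    [0,0,0],
    [0,0,0],
    [0,0,0],
    [0,0,0],
    [0,0,0],
    [0,0,0],
    [0,0,0],
    [0,0,0],
  ],
  roll=[0,0,0,0,0,0,0,0],
)

```text
time_s: 9.08
tcp_pos: [0.5715, -0.0038, 0.0061]
tcp_rot: [[-0.158, 0.987, 0.001], [0.987, 0.158, -0.0], [-0.0, 0.001, -1.0]]
contact_force: [-2.3, 0.8, 5.8]
width: 0.315
```

Call:
jog_arm(
  hand=[-1,-1,-1,-1,-1],
  dp=[
    [0,0,-0.2],
    [0,0,-0.3],
    [0,0,-0.3],
    [0,0,0],
    [0,0,0],
  ],
  roll=[0,0,0,0,0],
)

```text
time_s: 9.5
tcp_pos: [0.572, -0.0039, 0.0868]
tcp_rot: [[-0.158, 0.987, 0.003], [0.987, 0.158, -0.0], [-0.001, 0.003, -1.0]]
contact_force: [0.3, 0.3, -1.3]
width: 0.312
```

Run:
```python
from m import *
f=snap('top'); save('t2',f[0]); P=cloud(*f)
t=totray('long',P[...,:2].reshape(-1,2)).reshape(384,512,2)
m=(abs(t[...,1])<.08)&(t[...,0]>-.08)&(t[...,0]<.055)&(P[...,2]>.02)&(P[...,2]<.039)
print(cv2.minAreaRect(t[m].astype(np.float32)),m.sum())
x,y=totab('long',[-.04,0]); print(x,y); go(x,y,.0115,-1.4)
```

```text
((0.029207637533545494, -0.0012102723121643066), (0.029728595167398453, 0.15749099850654602), 1.4001939296722412) 867
0.5472059702043763 0.26268864356305305
roll 0.0584 dx 2.658 dy -0.304 dz 0.739 t 9.55 q6 -0.25
```

Call:
jog_arm(
  hand=[-1,-1,-1,-1,-1,-1,-1,-1,-1,-1],
  dp=[
    [0,0,0],
    [0,0,0],
    [0.3,-0.03,0],
    [0.35,-0.04,0],
    [0.35,-0.04,0],
    [0.35,-0.04,0],
    [0.35,-0.04,0],
    [0.35,-0.04,0],
    [0.35,-0.04,0],
    [0.27,0,0],
  ],
  roll=[0.029,0.029,0,0,0,0,0,0,0,0],
)

```text
time_s: 10.38
tcp_pos: [0.5486, 0.2659, 0.0837]
tcp_rot: [[0.022, 1.0, -0.003], [1.0, -0.022, -0.001], [-0.001, -0.003, -1.0]]
contact_force: [-0.1, 0.1, -0.1]
width: 0.311
```

Call:
jog_arm(
  hand=[-1,-1],
  dp=[
    [0,0,0],
    [0,0,0],
  ],
  roll=[0,0],
)

```text
time_s: 10.55
tcp_pos: [0.5493, 0.2646, 0.0837]
tcp_rot: [[0.021, 1.0, -0.003], [1.0, -0.021, -0.001], [-0.001, -0.003, -1.0]]
contact_force: [0.3, -0.0, -1.9]
width: 0.313
```

```bash
python3 -c "
from m import *
go(.5502,.264,.0125,-1.4)"
```

```text
roll 0.0012 dx -0.005 dy 0.009 dz 0.712 t 10.55 q6 0.39
```

Call:
jog_arm(
  hand=[-1,-1,-1,-1,-1,-1],
  dp=[
    [0,0.01,0.2],
    [0,0,0.25],
    [0,0,0.2],
    [0,0,0.05],
    [0,0,0.01],
    [0,0,0],
  ],
  roll=[0,0,0,0,0,0],
)

```text
time_s: 11.05
tcp_pos: [0.5513, 0.2627, 0.0142]
tcp_rot: [[0.024, 1.0, -0.001], [1.0, -0.024, -0.001], [-0.001, -0.001, -1.0]]
contact_force: [0.2, 0.5, -0.9]
width: 0.31
```

Call:
jog_arm(
  hand=[-0.14,-0.14,-0.14,-0.14,-0.14],
  dp=[
    [0,0,0],
    [0,0,0],
    [0,0,0],
    [0,0,0],
    [0,0,0],
  ],
  roll=[0,0,0,0,0],
)

```text
time_s: 11.47
tcp_pos: [0.5516, 0.2638, 0.0149]
tcp_rot: [[0.023, 1.0, 0.0], [1.0, -0.023, 0.0], [0.0, 0.0, -1.0]]
contact_force: [0.6, 0.3, 0.0]
width: 0.429
```

Call:
jog_arm(
  hand=[-0.14,-0.14,-0.14,0.1,0.1],
  dp=[
    [0,0,-0.1],
    [0,0,-0.2],
    [0,0,-0.35],
    [0,0,-0.3],
    [0,0,0],
  ],
  roll=[0,0,0,0,0],
)

```text
time_s: 11.88
tcp_pos: [0.5542, 0.2649, 0.1164]
tcp_rot: [[0.023, 1.0, 0.009], [1.0, -0.023, 0.003], [0.004, 0.009, -1.0]]
contact_force: [0.9, 0.2, 1.1]
width: 0.52
```

```bash
python3 -c "
from m import *
go(.46,.0083,.0055,-5.75)"
```

```text
roll 0.0246 dx -2.648 dy -0.680 dz 1.109 t 11.8833 q6 0.39
```

Call:
jog_arm(
  hand=[0.1,0.1,0.1,0.1,0.1,0.3,0.3,0.3,0.3,0.3],
  dp=[
    [0,0,0],
    [-0.3,-0.08,0],
    [-0.33,-0.08,0],
    [-0.33,-0.08,0],
    [-0.33,-0.09,0],
    [-0.33,-0.09,0],
    [-0.33,-0.09,0],
    [-0.33,-0.09,0],
    [-0.33,-0.08,0],
    [-0.04,0,0],
  ],
  roll=[0.025,0,0,0,0,0,0,0,0,0],
)

```text
time_s: 12.72
tcp_pos: [0.4552, 0.0038, 0.11]
tcp_rot: [[0.104, 0.995, -0.001], [0.995, -0.104, -0.001], [-0.001, -0.001, -1.0]]
contact_force: [0.3, 0.5, 0.1]
width: 0.65
```

Call:
jog_arm(
  hand=[0.3,0.3],
  dp=[
    [0,0,0],
    [0,0,0],
  ],
  roll=[0,0],
)

```text
time_s: 12.88
tcp_pos: [0.4574, 0.0072, 0.11]
tcp_rot: [[0.102, 0.995, 0.001], [0.995, -0.102, 0.0], [0.0, 0.001, -1.0]]
contact_force: [-0.3, -0.2, 0.2]
width: 0.654
```

```bash
python3 look.py; python3 -c "
from m import *
go(.46,.0083,.0055,-5.75)"
```

```text
loose
long tray frame [array([0.0863, 0.0007]), array([0.1501, 0.0376]), 89.7]
long tray frame [array([ 0.0296, -0.    ]), array([0.0303, 0.1639]), 0.8]
long tray frame [array([-0.0346, -0.0014]), array([0.0304, 0.1606]), 0.4]
short tray frame [array([ 0.0724, -0.0014]), array([0.1046, 0.051 ]), 89.6]
short tray frame [array([ 0.0126, -0.0008]), array([0.1118, 0.0305]), 89.5]
roll -0.0003 dx 0.009 dy 0.025 dz 1.044 t 12.9333 q6 0.02
```

Call:
jog_arm(
  hand=[0.3,0.3,0.3,0.3,0.3,0.3],
  dp=[
    [0.01,0.02,0.25],
    [0,0,0.35],
    [0,0,0.3],
    [0,0,0.1],
    [0,0,0.04],
    [0,0,0],
  ],
  roll=[0,0,0,0,0,0],
)

```text
time_s: 13.43
tcp_pos: [0.4592, 0.0084, 0.0056]
tcp_rot: [[0.1, 0.995, -0.001], [0.995, -0.1, 0.0], [0.0, -0.001, -1.0]]
contact_force: [-0.4, 0.5, 0.4]
width: 0.646
```

Call:
jog_arm(
  hand=[-1,-1,-1,-1,-1,-1,-1,-1],
  dp=[
    [0,0,0],
    [0,0,0],
    [0,0,0],
    [0,0,0],
    [0,0,0],
    [0,0,0],
    [0,0,0],
    [0,0,0],
  ],
  roll=[0,0,0,0,0,0,0,0],
)

```text
time_s: 14.1
tcp_pos: [0.4593, 0.0077, 0.0061]
tcp_rot: [[0.101, 0.995, 0.001], [0.995, -0.101, -0.0], [-0.0, 0.001, -1.0]]
contact_force: [-1.4, -0.0, 7.3]
width: 0.315
```

Call:
jog_arm(
  hand=[-1,-1,-1,-1,-1],
  dp=[
    [0,0,-0.2],
    [0,0,-0.3],
    [0,0,-0.3],
    [0,0,0],
    [0,0,0],
  ],
  roll=[0,0,0,0,0],
)

```text
time_s: 14.52
tcp_pos: [0.4597, 0.0077, 0.0867]
tcp_rot: [[0.101, 0.995, 0.003], [0.995, -0.101, -0.0], [0.0, 0.003, -1.0]]
contact_force: [-0.1, 0.5, -0.9]
width: 0.313
```

Run:
```python
from m import *
x,y=totab('short',[-.044,0]); print(x,y); go(x,y,.0125,-10.25)
```

```text
0.545183023256489 -0.2339293549086278
roll 0.0246 dx -2.226 dy 1.271 dz 0.742 t 14.5167 q6 0.02
```

Call:
jog_arm(
  hand=[-1,-1,-1,-1,-1,-1,-1,-1,-1,-1],
  dp=[
    [0,0,0],
    [-0.25,0.14,0],
    [-0.3,0.17,0],
    [-0.3,0.17,0],
    [-0.3,0.17,0],
    [-0.3,0.17,0],
    [-0.3,0.17,0],
    [-0.3,0.17,0],
    [-0.18,0.11,0],
    [0,0,0],
  ],
  roll=[0.025,0,0,0,0,0,0,0,0,0],
)

```text
time_s: 15.35
tcp_pos: [0.5443, -0.2377, 0.0839]
tcp_rot: [[0.182, 0.983, -0.001], [0.983, -0.182, -0.0], [-0.0, -0.001, -1.0]]
contact_force: [0.2, 0.2, -2.4]
width: 0.315
```

Call:
jog_arm(
  hand=[-1,-1],
  dp=[
    [0,0,0],
    [0,0,0],
  ],
  roll=[0,0],
)

```text
time_s: 15.52
tcp_pos: [0.543, -0.2333, 0.0843]
tcp_rot: [[0.179, 0.984, -0.002], [0.984, -0.179, 0.001], [0.001, -0.002, -1.0]]
contact_force: [0.0, -0.1, -0.8]
width: 0.313
```

```bash
python3 -c "
from m import *
go(.5452,-.2342,.0125,-10.25)"
```

```text
roll -0.0004 dx -0.005 dy 0.023 dz 0.718 t 15.5167 q6 -0.30
```

Call:
jog_arm(
  hand=[-1,-1,-1,-1,-1,-1],
  dp=[
    [-0.01,0.02,0.2],
    [0,0,0.25],
    [0,0,0.2],
    [0,0,0.05],
    [0,0,0.02],
    [0,0,0],
  ],
  roll=[0,0,0,0,0,0],
)

```text
time_s: 16.02
tcp_pos: [0.5458, -0.2351, 0.0139]
tcp_rot: [[0.178, 0.984, -0.0], [0.984, -0.178, 0.0], [0.0, -0.0, -1.0]]
contact_force: [0.1, -0.4, -1.1]
width: 0.312
```

Call:
jog_arm(
  hand=[-0.16,-0.16,-0.16,-0.16,-0.16],
  dp=[
    [0,0,0],
    [0,0,0],
    [0,0,0],
    [0,0,0],
    [0,0,0],
  ],
  roll=[0,0,0,0,0],
)

```text
time_s: 16.43
tcp_pos: [0.546, -0.2358, 0.0141]
tcp_rot: [[0.179, 0.984, 0.001], [0.984, -0.179, -0.0], [-0.0, 0.001, -1.0]]
contact_force: [-0.3, -0.4, -0.8]
width: 0.421
```

Call:
jog_arm(
  hand=[-0.16,-0.16,-0.16,-0.16,-0.3],
  dp=[
    [0,0,-0.1],
    [0,0,-0.2],
    [0,0,-0.35],
    [0,0,-0.3],
    [0,0,0],
  ],
  roll=[0,0,0,0,0],
)

```text
time_s: 16.85
tcp_pos: [0.5484, -0.237, 0.1152]
tcp_rot: [[0.179, 0.984, 0.008], [0.984, -0.179, -0.004], [-0.003, 0.009, -1.0]]
contact_force: [0.5, -0.4, 0.3]
width: 0.386
```

Run:
```python
from m import *
x,y=totab('short',[-.140,0]); print(x,y); go(x,y,.034,-10.25)
```

```text
0.45071511628244504 -0.216846774543139
roll -0.0004 dx 0.025 dy -0.997 dz 0.812 t 16.85 q6 -0.31
```

Call:
jog_arm(
  hand=[-0.3,-0.3,-0.3,-0.3,-0.3,-0.3],
  dp=[
    [0.02,-0.25,0],
    [0,-0.25,0],
    [0,-0.25,0],
    [0,-0.25,0],
    [0,0,0],
    [0,0,0],
  ],
  roll=[0,0,0,0,0,0],
)

```text
time_s: 17.35
tcp_pos: [0.4474, -0.2159, 0.1093]
tcp_rot: [[0.18, 0.984, 0.001], [0.984, -0.18, -0.0], [-0.0, 0.001, -1.0]]
contact_force: [0.8, 0.7, -0.8]
width: 0.352
```

```bash
python3 look.py
python3 - <<'E'
from m import *
x,y=totab('short',[-.140,0]); go(x,y,.034,-10.25)
f=snap('wrist'); P=cloud(*f)
t=totray('short',P[...,:2].reshape(-1,2)).reshape(384,512,2)
m=(abs(t[...,1])<.04)&(t[...,0]<-.12)&(P[...,2]>.05)&(P[...,2]<.065); print(m.sum(), cv2.minAreaRect(t[m].astype(np.float32)) if m.any() else '')
E
```

```text
loose
[0.5058 0.0774] [0.0223 0.0222] 1.0 zmax 0.0296
long tray frame [array([0.0862, 0.0036]), array([0.0373, 0.1567]), 0.0]
long tray frame [array([ 0.03  , -0.0025]), array([0.0306, 0.1591]), 0.2]
long tray frame [array([-0.0351, -0.    ]), array([0.0297, 0.1636]), 0.3]
short tray frame [array([ 0.0727, -0.0014]), array([0.1045, 0.0517]), 90.0]
short tray frame [array([ 0.0125, -0.0011]), array([0.1123, 0.0326]), 87.4]
short tray frame [array([-0.0446,  0.0284]), array([0.0328, 0.06  ]), 3.5]
roll -0.0005 dx -0.002 dy 0.025 dz 0.753 t 17.4 q6 -0.36
1237 ((-0.14028668403625488, -0.001894444227218628), (0.05022180452942848, 0.013614370487630367), 89.93592834472656)
```

Call:
jog_arm(
  hand=[-0.3,-0.3,-0.3,-0.3,-0.3],
  dp=[
    [0,0.02,0.2],
    [0,0,0.25],
    [0,0,0.2],
    [0,0,0.1],
    [0,0,0],
  ],
  roll=[0,0,0,0,0],
)

```text
time_s: 17.87
tcp_pos: [0.4494, -0.2158, 0.0318]
tcp_rot: [[0.179, 0.984, -0.003], [0.984, -0.179, 0.002], [0.001, -0.003, -1.0]]
contact_force: [-0.6, -0.1, 0.8]
width: 0.344
```

Call:
jog_arm(
  hand=[-1,-1,-1,-1,-1,-1,-1],
  dp=[
    [0,0,0],
    [0,0,0],
    [0,0,0],
    [0,0,0],
    [0,0,0],
    [0,0,0],
    [0,0,0],
  ],
  roll=[0,0,0,0,0,0,0],
)

```text
time_s: 18.45
tcp_pos: [0.4501, -0.2165, 0.0346]
tcp_rot: [[0.179, 0.984, 0.001], [0.984, -0.179, -0.001], [-0.001, 0.001, -1.0]]
contact_force: [-2.5, 0.2, 6.9]
width: 0.146
```

Run:
```python
from m import *
o=monitor.get_obs(); print('tcp in tray',totray('short',o['tcp_pos'][:2]),o['contact_force'])
x,y=totab('short',[-.0605,-.0019]); go(x,y,o['tcp_pos'][2],-10.25)
```

```text
tcp in tray [-0.14071275  0.0002578 ] [-2.54748545  0.1710947   6.9192477 ]
roll -0.0004 dx -0.022 dy 0.802 dz 0.000 t 18.45 q6 -0.36
```

Call:
jog_arm(
  hand=[-1,-1,-1,-1,-1,-1,-1,-1,-1,-1],
  dp=[
    [0,0.04,0],
    [0,0.08,0],
    [0,0.08,0],
    [0,0.08,0],
    [0,0.08,0],
    [0,0.08,0],
    [0,0.08,0],
    [0,0.06,0],
    [0,0.04,0],
    [0,0,0],
  ],
  roll=[0,0,0,0,0,0,0,0,0,0],
)

```text
time_s: 19.28
tcp_pos: [0.5111, -0.2275, 0.0346]
tcp_rot: [[0.179, 0.984, 0.0], [0.984, -0.179, -0.0], [-0.0, 0.0, -1.0]]
contact_force: [-3.6, 0.7, 7.7]
width: 0.15
```

Call:
jog_arm(
  hand=[-1,-1,-1],
  dp=[
    [0,0.03,0],
    [0,0,0],
    [0,0,0],
  ],
  roll=[0,0,0],
)

```text
time_s: 19.53
tcp_pos: [0.5136, -0.2279, 0.0346]
tcp_rot: [[0.179, 0.984, -0.0], [0.984, -0.179, -0.0], [-0.0, 0.0, -1.0]]
contact_force: [-4.7, 1.5, 7.7]
width: 0.148
```

```bash
cat > st.py <<'E'
import sys
from m import *
n=sys.argv[1]
o=monitor.get_obs(); print('tcp tray mm',totray(n,o['tcp_pos'][:2])*1000,o['contact_force'],o['time_s'])
for c in sys.argv[2:]:
    f=snap(c); P=cloud(*f); save(f'{n}_{c}_{o["time_s"]:.1f}',f[0])
    pr=prof(P,n,.02 if c=='wrist' else .05); print(c,[q for q in pr if q[0]>-100 and q[0]<112])
E
python3 st.py short top wrist
```

```text
tcp tray mm [-76.14143426   0.27469487] [-4.68966907  1.47667113  7.73986576] 19.5333
top [(-98, 353), (-96, 353), (-94, 353), (-92, 354), (-90, 354), (-88, 354), (-86, 354), (-84, 354), (-82, 354), (-80, 355), (-78, 355), (-76, 355), (-74, 355), (-72, 355), (-70, 355), (-68, 355), (-66, 354), (-64, 353), (-62, 353), (-60, 352), (-58, 352), (-56, 351), (-54, 349), (-52, 349), (-50, 347), (-48, 347), (-46, 345), (-44, 346), (-42, 343), (-40, 343), (-38, 342), (-36, 340), (-34, 338), (-32, 37), (-30, 336), (-28, 334), (-26, 333), (-24, 338), (-22, 340), (-20, 336), (-18, 332), (-16, 17), (-14, 23), (-12, 27), (-10, 30), (-8, 31), (-6, 32), (-4, 33), (-2, 32), (0, 33), (2, 33), (4, 33), (6, 129), (8, 85), (10, 136), (12, 25), (14, 26), (16, 22), (18, 28), (20, 30), (22, 31), (24, 30), (26, 31), (28, 32), (30, 32), (32, 32), (34, 30), (36, 30), (38, 27), (40, 29), (42, 11), (44, 7), (46, 7), (48, 20), (50, 32), (52, 33), (54, 33), (56, 31), (58, 24), (60, 25), (62, 8), (64, 8), (66, 9), (68, 25), (70, 35), (72, 36), (74, 35), (76, 36), (78, 36), (80, 36), (82, 36), (84, 36), (86, 36), (8
[... 273 characters left out ...]
, 76), (-66, 80), (-64, 57), (-62, 48), (-60, 46), (-58, 46), (-56, 44), (-54, 15), (-52, 14), (-50, 14), (-48, 14), (-46, 14), (-44, 14), (-42, 14), (-40, 14), (-38, 14), (-36, 14), (-34, 14), (-32, 29), (-30, 39), (-28, 39), (-26, 39), (-24, 39), (-22, 39), (-18, 26), (-16, 28), (-14, 31), (-12, 33), (-10, 34), (-8, 35), (-6, 35), (-4, 35), (-2, 35), (0, 35), (2, 122), (4, 34), (6, 32), (8, 31), (10, 29), (12, 24), (14, 27), (16, 30), (18, 32), (20, 34), (22, 34), (24, 35), (26, 35), (28, 35), (30, 35), (32, 35), (34, 34), (36, 33), (38, 31), (40, 30), (46, 19), (48, 27), (50, 33), (52, 33), (54, 33), (56, 33), (66, 19), (68, 28), (70, 35), (72, 35), (74, 35), (76, 35), (78, 35), (80, 35)]
```

Call:
jog_arm(
  hand=[-1,-1,-1,-1,-1],
  dp=[
    [0,0.03,0],
    [0,0.03,0],
    [0,0.02,0],
    [0,0,0],
    [0,0,0],
  ],
  roll=[0,0,0,0,0],
)

```text
time_s: 20.05
tcp_pos: [0.5213, -0.2293, 0.0346]
tcp_rot: [[0.179, 0.984, -0.0], [0.984, -0.179, -0.0], [-0.0, -0.0, -1.0]]
contact_force: [-5.3, 0.9, 8.0]
width: 0.153
```

Call:
jog_arm(
  hand=[-1],
  dp=[
    [0,0.02,0],
  ],
  roll=[0],
)

```text
time_s: 20.13
tcp_pos: [0.5228, -0.2296, 0.0346]
tcp_rot: [[0.179, 0.984, -0.001], [0.984, -0.179, 0.0], [-0.0, -0.001, -1.0]]
contact_force: [-7.7, 0.4, 10.8]
width: 0.154
```

Call:
jog_arm(
  hand=[-1],
  dp=[
    [0,0.02,0],
  ],
  roll=[0],
)

```text
time_s: 20.22
tcp_pos: [0.5245, -0.2299, 0.0346]
tcp_rot: [[0.179, 0.984, -0.002], [0.984, -0.179, 0.0], [0.0, -0.002, -1.0]]
contact_force: [-11.3, 1.7, 14.1]
width: 0.15
```

Call:
jog_arm(
  hand=[-1],
  dp=[
    [0,0.02,0],
  ],
  roll=[0],
)

```text
time_s: 20.3
tcp_pos: [0.5263, -0.2302, 0.0346]
tcp_rot: [[0.179, 0.984, -0.003], [0.984, -0.179, 0.001], [0.0, -0.003, -1.0]]
contact_force: [-11.9, 1.2, 14.6]
width: 0.146
```

```bash
python3 st.py short wrist
```

```text
tcp tray mm [-63.28752571   0.31135589] [-11.89940599   1.17077703  14.56566383] 20.3
wrist [(-98, 5), (-96, 5), (-94, 5), (-92, 5), (-90, 5), (-88, 5), (-86, 5), (-84, 6), (-82, 47), (-80, 45), (-78, 46), (-76, 46), (-74, 55), (-72, 66), (-70, 92), (-68, 55), (-66, 55), (-64, 55), (-62, 55), (-60, 55), (-58, 55), (-56, 55), (-54, 93), (-52, 63), (-50, 52), (-48, 44), (-46, 45), (-44, 46), (-42, 44), (-40, 14), (-38, 14), (-36, 14), (-34, 14), (-32, 14), (-30, 14), (-28, 14), (-26, 14), (-24, 14), (-22, 14), (-20, 26), (-18, 39), (-16, 39), (-14, 39), (-12, 39), (-10, 39), (-8, 31), (-6, 30), (-4, 32), (-2, 33), (0, 34), (2, 35), (4, 35), (6, 35), (8, 35), (10, 35), (12, 34), (14, 33), (16, 122), (18, 29), (20, 25), (22, 27), (24, 30), (26, 32), (28, 33), (30, 34), (32, 35), (34, 35), (36, 35), (38, 35), (40, 35), (42, 34), (44, 33), (46, 31), (48, 29), (50, 29), (52, 33), (54, 33), (56, 33), (58, 33), (66, 22), (68, 29), (70, 35), (72, 35), (74, 35), (76, 36), (78, 36), (80, 36), (82, 36), (84, 35), (86, 35), (88, 35), (90, 35), (92, 35)]
```

Call:
jog_arm(
  hand=[-1,-1,-1,-1],
  dp=[
    [0,0.02,0],
    [0,0.01,0],
    [0,0,0],
    [0,0,0],
  ],
  roll=[0,0,0,0],
)

```text
time_s: 20.68
tcp_pos: [0.5292, -0.2307, 0.0346]
tcp_rot: [[0.179, 0.984, -0.003], [0.984, -0.179, 0.001], [0.0, -0.003, -1.0]]
contact_force: [-11.4, 1.7, 14.0]
width: 0.147
```

```bash
cat > pad.py <<'E'
import sys
from m import *
n=sys.argv[1]
def edges(P,hy):
    t=totray(n,P[...,:2].reshape(-1,2)); z=P[...,2].ravel(); w=(abs(t[:,1])<hy)&(t[:,0]>.03)&(t[:,0]<.09 if n=='short' else t[:,0]<.105)
    q=np.sort(t[w&(z>.0305 if 0 else (z>.031))&(z<.0338)][:,0])
    b=t[w&(z>.0348)&(z<.038)&(t[:,0]>(.06 if n=='short' else .085))][:,0]
    pl=t[(abs(t[:,1])<hy)&(z>.0385)&(z<.0415)][:,0]
    return len(q),len(b),'block front %.2f'%(np.percentile(b,1)*1000),'plate %.1f..%.1f'%tuple(np.percentile(pl,[2,98])*1000) if len(pl) else ''
for c in('top','wrist'):
    f=snap(c); P=cloud(*f); save(f'{n}_{c}_pad',f[0]); print(c,edges(P,.03))
    t=totray(n,P[...,:2].reshape(-1,2)).reshape(384,512,2)
    x=np.arange(.04,.1,.001); z=P[...,2]
    print([(int(round(k*1000)),int(1000*np.median(z[(abs(t[...,0]-k)<.0006)&(abs(t[...,1])<.045)]).round(3))) for k in x if ((abs(t[...,0]-k)<.0006)&(abs(t[...,1])<.045)).sum()>3])
E
python3 st.py short; python3 pad.py short
python3 - <<'E'
import cv2,glob
w=cv2.imread('pics/short_wrist_pad.png'); t=cv2.imread('pics/short_top_pad.png')[130:290,320:420]
cv2.imwrite('pics/v4.png',cv2.hconcat([w,cv2.resize(t,(240,384),interpolation=2)]))
E
```

```text
tcp tray mm [-60.32172916   0.29464754] [-11.38404576   1.67912098  13.98924766] 20.6833
top (27, 102, 'block front 68.33', 'plate 76.6..91.5')
[(41, 32), (42, 31), (43, 30), (44, 31), (45, 29), (46, 30), (47, 27), (50, 20), (51, 22), (52, 21), (53, 28), (54, 33), (55, 33), (56, 34), (57, 34), (58, 34), (59, 34), (60, 33), (61, 33), (65, 23), (66, 25), (67, 25), (68, 28), (69, 35), (70, 36), (71, 35), (72, 36), (73, 36), (74, 35), (75, 36), (76, 35), (77, 35), (78, 36), (79, 36), (80, 36), (81, 36), (82, 36), (83, 36), (84, 36), (85, 36), (86, 36), (87, 36), (88, 37), (89, 37), (90, 36), (91, 36), (92, 36), (93, 36), (94, 36), (95, 35), (96, 34), (97, 34), (98, 33)]
wrist (2444, 2482, 'block front 68.62', 'plate -69.3..78.2')
[(40, 35), (41, 35), (42, 35), (43, 34), (44, 34), (45, 34), (46, 33), (47, 32), (48, 32), (49, 31), (50, 30), (51, 26), (52, 26), (53, 28), (54, 31), (55, 33), (56, 33), (57, 33), (58, 33), (59, 33), (60, 33), (61, 33), (62, 32), (66, 26), (67, 29), (68, 30), (69, 35), (70, 35), (71, 35), (72, 35), (73, 35), (74, 35), (75, 35), (76, 35), (77, 35), (78, 35), (79, 35), (80, 35), (81, 35), (82, 35), (83, 35), (84, 35), (85, 35), (86, 35), (87, 35), (88, 35), (89, 35), (90, 35), (91, 35), (92, 35), (93, 35), (94, 35), (95, 35), (96, 35), (97, 35), (98, 34)]
```

View pics/v4.png

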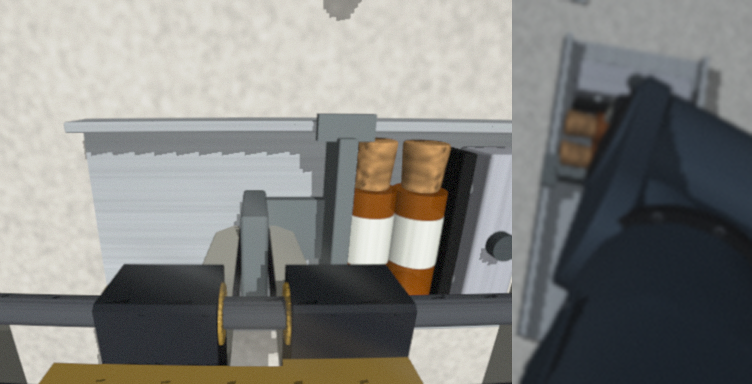

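The row in the short tray is snug: keeper, two tubes in contact, then the pad, whose front has moved from about 48.5 to 53 mm. I'll release it and move to the long keeper.

Call:
jog_arm(
  hand=[-0.4,-0.4,-0.4,-0.4,-0.4,-0.4,-0.4,-0.4,-0.4],
  dp=[
    [0,0,0],
    [0,0,0],
    [0,0,0],
    [0,0,0],
    [0,0,-0.1],
    [0,0,-0.3],
    [0,0,-0.3],
    [0,0,-0.1],
    [0,0,0],
  ],
  roll=[0,0,0,0,0,0,0,0,0],
)

```text
time_s: 21.53
tcp_pos: [0.5318, -0.2316, 0.1168]
tcp_rot: [[0.179, 0.984, 0.005], [0.984, -0.179, -0.002], [-0.002, 0.005, -1.0]]
contact_force: [-0.5, -0.0, -0.4]
width: 0.295
```

```bash
python3 pad.py short | grep -A1 wrist
python3 - <<'E'
from m import *
x,y=totab('long',[-.140,0]); print(x,y); go(x,y,.034,-1.4)
E
```

```text
wrist (1277, 1408, 'block front 68.85', 'plate -16.4..79.0')
[(40, 35), (41, 35), (42, 35), (43, 35), (44, 34), (45, 34), (46, 33), (47, 33), (48, 32), (49, 31), (50, 30), (51, 29), (52, 27), (53, 29), (54, 33), (55, 33), (56, 33), (57, 33), (58, 33), (59, 33), (60, 33), (61, 33), (65, 25), (66, 23), (67, 24), (68, 29), (69, 35), (70, 35), (71, 35), (72, 35), (73, 35), (74, 35), (75, 35), (76, 35), (77, 35), (78, 35), (79, 35), (80, 35), (81, 35), (82, 35), (83, 35), (84, 35), (85, 35), (86, 35), (87, 35), (88, 35), (89, 35), (90, 35), (91, 35), (92, 35), (93, 35), (94, 35), (95, 35), (96, 35), (97, 35), (98, 34)]
0.44723582122625805 0.26513186137831835
roll -0.0495 dx 4.937 dy -0.950 dz 0.793 t 21.6333 q6 -0.31
```

Call:
jog_arm(
  hand=[-0.3,-0.3,-0.3,-0.3,-0.3,-0.3,-0.3,-0.3,-0.3,-0.3],
  dp=[
    [0,0,0],
    [0,0,0],
    [0.35,-0.07,0],
    [0.35,-0.07,0],
    [0.35,-0.07,0],
    [0.35,-0.07,0],
    [0.35,-0.07,0],
    [0.35,-0.07,0],
    [0.35,-0.07,0],
    [0.35,-0.07,0],
  ],
  roll=[-0.025,-0.025,0,0,0,0,0,0,0,0],
)

```text
time_s: 22.47
tcp_pos: [0.4794, 0.0519, 0.1122]
tcp_rot: [[0.023, 1.0, -0.003], [1.0, -0.023, -0.0], [-0.0, -0.003, -1.0]]
contact_force: [0.2, 1.0, -0.2]
width: 0.351
```

Call:
jog_arm(
  hand=[-0.3,-0.3,-0.3,-0.3,-0.3,-0.3,-0.3,-0.3,-0.3],
  dp=[
    [0.35,-0.07,0],
    [0.35,-0.07,0],
    [0.35,-0.07,0],
    [0.35,-0.07,0],
    [0.35,-0.07,0],
    [0.3,-0.04,0],
    [0.09,0,0],
    [0,0,0],
    [0,0,0],
  ],
  roll=[0,0,0,0,0,0,0,0,0],
)

```text
time_s: 23.22
tcp_pos: [0.4463, 0.2645, 0.1125]
tcp_rot: [[0.022, 1.0, -0.002], [1.0, -0.022, -0.001], [-0.001, -0.002, -1.0]]
contact_force: [-0.4, 0.4, -0.1]
width: 0.349
```

Run:
```python
from m import *
f=snap('wrist'); P=cloud(*f)
t=totray('long',P[...,:2].reshape(-1,2)).reshape(384,512,2)
m=(abs(t[...,1])<.04)&(t[...,0]<-.12)&(P[...,2]>.05)&(P[...,2]<.065); print(m.sum(), cv2.minAreaRect(t[m].astype(np.float32)) if m.any() else '')
x,y=totab('long',[-.140,0]); go(x,y,.034,-1.4)
```

```text
1224 ((-0.13952498137950897, -0.0003856755793094635), (0.04977268725633621, 0.013779256492853165), 89.80751037597656)
roll 0.0003 dx 0.011 dy 0.007 dz 0.788 t 23.2667 q6 0.47
```

Call:
jog_arm(
  hand=[-0.3,-0.3,-0.3,-0.3,-0.3],
  dp=[
    [0.01,0.01,0.2],
    [0,0,0.25],
    [0,0,0.2],
    [0,0,0.12],
    [0,0,0],
  ],
  roll=[0,0,0,0,0],
)

```text
time_s: 23.68
tcp_pos: [0.4468, 0.2644, 0.0345]
tcp_rot: [[0.025, 1.0, -0.004], [1.0, -0.025, -0.002], [-0.002, -0.004, -1.0]]
contact_force: [-0.1, -0.4, -0.5]
width: 0.348
```

Call:
jog_arm(
  hand=[-1,-1,-1,-1,-1,-1,-1],
  dp=[
    [0,0,0],
    [0,0,0],
    [0,0,0],
    [0,0,0],
    [0,0,0],
    [0,0,0],
    [0,0,0],
  ],
  roll=[0,0,0,0,0,0,0],
)

```text
time_s: 24.27
tcp_pos: [0.4477, 0.2663, 0.0376]
tcp_rot: [[0.023, 1.0, 0.0], [1.0, -0.023, 0.0], [0.0, 0.0, -1.0]]
contact_force: [-4.0, -1.5, 7.2]
width: 0.151
```

Call:
jog_arm(
  hand=[-1,-1,-1,-1,-1,-1,-1,-1,-1,-1],
  dp=[
    [0,0.04,0],
    [0,0.08,0],
    [0,0.08,0],
    [0,0.08,0],
    [0,0.08,0],
    [0,0.08,0],
    [0,0.08,0],
    [0,0.08,0],
    [0,0.08,0],
    [0,0.08,0],
  ],
  roll=[0,0,0,0,0,0,0,0,0,0],
)

```text
time_s: 25.1
tcp_pos: [0.5232, 0.2646, 0.0376]
tcp_rot: [[0.023, 1.0, -0.002], [1.0, -0.023, -0.0], [-0.0, -0.002, -1.0]]
contact_force: [-8.3, 0.2, 9.0]
width: 0.147
```

Call:
jog_arm(
  hand=[-1,-1,-1,-1],
  dp=[
    [0,0.04,0],
    [0,0.02,0],
    [0,0,0],
    [0,0,0],
  ],
  roll=[0,0,0,0],
)

```text
time_s: 25.43
tcp_pos: [0.5297, 0.2645, 0.0376]
tcp_rot: [[0.023, 1.0, 0.0], [1.0, -0.023, 0.0], [0.0, 0.0, -1.0]]
contact_force: [-4.3, 0.5, 5.0]
width: 0.146
```

```bash
python3 st.py long wrist
```

```text
tcp tray mm [-57.52030441   1.34304364] [-4.31580216  0.52465622  4.96600252] 25.4333
wrist [(-98, 5), (-96, 5), (-94, 5), (-92, 5), (-90, 5), (-88, 5), (-86, 5), (-84, 5), (-82, 5), (-80, 5), (-78, 6), (-76, 50), (-74, 49), (-72, 48), (-70, 50), (-68, 61), (-66, 98), (-64, 72), (-62, 55), (-60, 55), (-58, 55), (-56, 55), (-54, 55), (-52, 55), (-50, 56), (-48, 96), (-46, 65), (-44, 52), (-42, 47), (-40, 48), (-38, 49), (-36, 47), (-34, 14), (-32, 14), (-30, 14), (-28, 14), (-26, 14), (-24, 14), (-22, 14), (-20, 14), (-18, 14), (-16, 14), (-14, 28), (-12, 39), (-10, 39), (-8, 39), (-6, 39), (-4, 39), (6, 6), (8, 22), (10, 27), (12, 30), (14, 32), (16, 34), (18, 35), (20, 35), (22, 125), (24, 35), (26, 35), (28, 34), (30, 34), (32, 32), (34, 31), (36, 29), (38, 25), (40, 28), (42, 31), (44, 33), (46, 34), (48, 35), (50, 35), (52, 35), (54, 35), (56, 35), (58, 34), (60, 33), (62, 32), (64, 30), (66, 27), (68, 30), (70, 33), (72, 33), (74, 33), (76, 33), (86, 19), (88, 27), (90, 35), (92, 35), (94, 35), (96, 35), (98, 35), (100, 35), (102, 35)]
```

Call:
jog_arm(
  hand=[-1,-1,-1,-1,-1,-1,-1],
  dp=[
    [0,0.03,0],
    [0,0.03,0],
    [0,0.03,0],
    [0,0.02,0],
    [0,0.02,0],
    [0,0,0],
    [0,0,0],
  ],
  roll=[0,0,0,0,0,0,0],
)

```text
time_s: 26.07
tcp_pos: [0.5421, 0.2642, 0.0376]
tcp_rot: [[0.023, 1.0, -0.001], [1.0, -0.023, -0.0], [-0.0, -0.001, -1.0]]
contact_force: [-7.3, 0.0, 7.9]
width: 0.149
```

Call:
jog_arm(
  hand=[-1,-1,-1],
  dp=[
    [0,0.02,0],
    [0,0,0],
    [0,0,0],
  ],
  roll=[0,0,0],
)

```text
time_s: 26.32
tcp_pos: [0.5437, 0.2641, 0.0376]
tcp_rot: [[0.023, 1.0, -0.002], [1.0, -0.023, -0.0], [-0.0, -0.002, -1.0]]
contact_force: [-9.2, 0.7, 7.9]
width: 0.145
```

```bash
python3 st.py long; python3 pad.py long | grep -A1 wrist
```

```text
tcp tray mm [-43.57532312   1.36884418] [-9.20737912  0.70032525  7.91118344] 26.3167
wrist (3104, 2099, 'block front 88.51', 'plate -47.8..97.8')
[(40, 25), (41, 26), (42, 28), (43, 29), (44, 30), (45, 31), (46, 32), (47, 33), (48, 34), (49, 34), (50, 34), (51, 35), (52, 35), (53, 35), (54, 35), (55, 35), (56, 35), (57, 35), (58, 35), (59, 35), (60, 34), (61, 34), (62, 34), (63, 33), (64, 32), (65, 32), (66, 30), (67, 30), (69, 26), (70, 29), (71, 33), (72, 33), (73, 33), (74, 33), (75, 33), (76, 33), (77, 33), (78, 33), (79, 32), (83, 26), (84, 25), (85, 25), (86, 25), (87, 25), (88, 28), (89, 35), (90, 35), (91, 35), (92, 35), (93, 35), (94, 35), (95, 35), (96, 35), (97, 35), (98, 35), (99, 35)]
```

Call:
jog_arm(
  hand=[-1,-1,-1,-1,-1],
  dp=[
    [0,0.015,0],
    [0,0.015,0],
    [0,0,0],
    [0,0,0],
    [0,0,0],
  ],
  roll=[0,0,0,0,0],
)

```text
time_s: 26.83
tcp_pos: [0.5464, 0.2641, 0.0376]
tcp_rot: [[0.023, 1.0, -0.003], [1.0, -0.023, -0.0], [-0.0, -0.003, -1.0]]
contact_force: [-11.9, -0.1, 9.7]
width: 0.146
```

```bash
python3 st.py long; python3 pad.py long | grep -A1 wrist
```

```text
tcp tray mm [-40.84169898   1.37615693] [-11.90269442  -0.08743889   9.65821936] 26.8333
wrist (3182, 2120, 'block front 88.76', 'plate -47.9..99.1')
[(40, 29), (41, 28), (42, 25), (43, 25), (44, 26), (45, 28), (46, 30), (47, 31), (48, 32), (49, 32), (50, 33), (51, 34), (52, 34), (53, 35), (54, 35), (55, 35), (56, 35), (57, 35), (58, 35), (59, 35), (60, 35), (61, 35), (62, 35), (63, 34), (64, 34), (65, 33), (66, 33), (67, 32), (68, 31), (69, 30), (70, 29), (71, 27), (72, 27), (73, 30), (74, 33), (75, 33), (76, 33), (77, 33), (78, 33), (79, 33), (80, 33), (81, 32), (86, 25), (87, 27), (88, 30), (89, 35), (90, 35), (91, 35), (92, 35), (93, 35), (94, 35), (95, 35), (96, 35), (97, 35), (98, 35), (99, 35)]
```

View pics/long_wrist_pad.png

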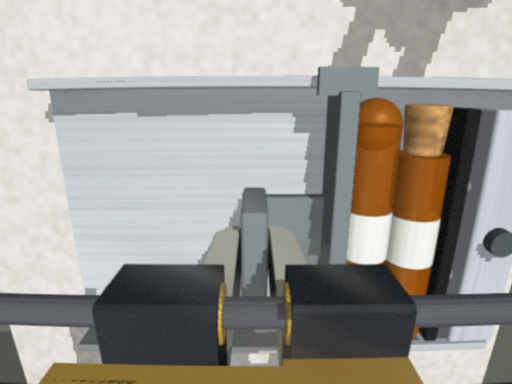

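The long row is snug too: keeper at column 345, tubes touching at 372 and 418, pad at 455 pushed in about 4 mm. I'll release, retreat and check everything from above.

Call:
jog_arm(
  hand=[-0.4,-0.4,-0.4,-0.4,-0.4,-0.4,-0.4,-0.4,-0.4],
  dp=[
    [0,0,0],
    [0,0,0],
    [0,0,0],
    [0,0,0],
    [0,0,-0.1],
    [0,0,-0.3],
    [0,0,-0.3],
    [0,0,-0.3],
    [0,0,0],
  ],
  roll=[0,0,0,0,0,0,0,0,0],
)

```text
time_s: 27.68
tcp_pos: [0.5505, 0.2649, 0.1433]
tcp_rot: [[0.023, 1.0, 0.009], [1.0, -0.023, 0.003], [0.004, 0.009, -1.0]]
contact_force: [0.6, 0.6, 0.4]
width: 0.299
```

Call:
jog_arm(
  hand=[-0.4,-0.4,-0.4,-0.4,-0.4,-0.4,-0.4,-0.4,-0.4],
  dp=[
    [0,-0.3,-0.1],
    [0,-0.3,-0.1],
    [0,-0.3,-0.1],
    [0,-0.3,0],
    [0,-0.3,0],
    [0,-0.2,0],
    [0,0,0],
    [0,0,0],
    [0,0,0],
  ],
  roll=[0,0,0,0,0,0,0,0,0],
)

```text
time_s: 28.43
tcp_pos: [0.3788, 0.268, 0.1671]
tcp_rot: [[0.023, 1.0, 0.001], [1.0, -0.023, 0.0], [0.001, 0.001, -1.0]]
contact_force: [0.4, -0.0, 0.1]
width: 0.3
```

Run:
```python
from m import *
f=snap('top'); P=cloud(*f); p=f[0]
for n in TR: print(n,[q for q in prof(P,n,.03) if q[0]>-30 and q[0]<92])
g=np.load('pics/top0.npz'); P0=cloud(g['p'],g['d'],g)
for nm,b in dict(stopper=(.48,.53,.05,.1),vial=(.59,.64,-.1,-.055),dish=(.71,.85,-.09,.06),reagent=(.69,.82,.07,.19)).items():
    print(nm)
    for Q in(P0,P): blobs(Q,.012,.2,box=b)
s,_,_=snap('scene'); save('fin',np.hstack([cv2.resize(p,(400,300)),cv2.resize(s,(400,300))])); print(monitor.get_obs()['time_s'],monitor.get_obs()['contact_force'])
```

```text
long [(-28, 12), (-26, 15), (-24, 15), (-22, 15), (-20, 15), (-18, 14), (-16, 14), (-14, 14), (-12, 14), (-10, 15), (-8, 14), (-6, 14), (-4, 13), (-2, 14), (0, 15), (2, 19), (4, 37), (6, 40), (8, 40), (10, 40), (12, 39), (14, 32), (16, 31), (18, 32), (20, 34), (22, 35), (24, 35), (26, 36), (28, 36), (30, 36), (32, 35), (34, 35), (36, 33), (38, 32), (40, 30), (42, 28), (44, 27), (46, 30), (48, 32), (50, 33), (52, 35), (54, 35), (56, 35), (58, 36), (60, 36), (62, 35), (64, 34), (66, 34), (68, 32), (70, 30), (72, 30), (74, 32), (76, 33), (78, 33), (80, 32), (82, 30), (84, 26), (86, 17), (88, 26), (90, 35)]
short [(-28, 14), (-26, 15), (-24, 14), (-22, 14), (-20, 14), (-18, 16), (-16, 33), (-14, 39), (-12, 40), (-10, 40), (-8, 39), (-6, 36), (-4, 32), (-2, 31), (0, 33), (2, 34), (4, 35), (6, 35), (8, 35), (10, 35), (12, 35), (14, 35), (16, 33), (18, 31), (20, 30), (22, 28), (24, 28), (26, 30), (28, 31), (30, 33), (32, 34), (34, 35), (36, 35), (38, 35), (40, 36), (42, 35), (44, 34), (46, 33), (48, 32), (50, 30), (52, 30), (54, 32), (56, 33), (58, 34), (60, 33), (62, 31), (64, 25), (66, 21), (68, 28), (70, 35), (72, 35), (74, 36), (76, 36), (78, 37), (80, 36), (82, 35), (84, 35), (86, 36), (88, 36), (90, 36)]
stopper
[0.5057 0.0774] [0.0223 0.022 ] 0.2 zmax 0.0288
[0.5056 0.0775] [0.0225 0.0222] 89.3 zmax 0.0293
vial
[ 0.6152 -0.0775] [0.0197 0.0199] 88.7 zmax 0.0434
[ 0.6149 -0.0775] [0.0195 0.0199] 0.9 zmax 0.0424
dish
[ 0.7977 -0.0118] [0.0929 0.0921] 0.9 zmax 0.0493
[ 0.7985 -0.0119] [0.0948 0.0921] 0.6 zmax 0.0492
reagent
[0.7872 0.1396] [0.055  0.0638] 14.1 zmax 0.1205
[0.7869 0.1395] [0.0549 0.0642] 15.7 zmax 0.1201
28.5333 [0.03310996 0.40841192 0.147582  ]
```

View pics/fin.png

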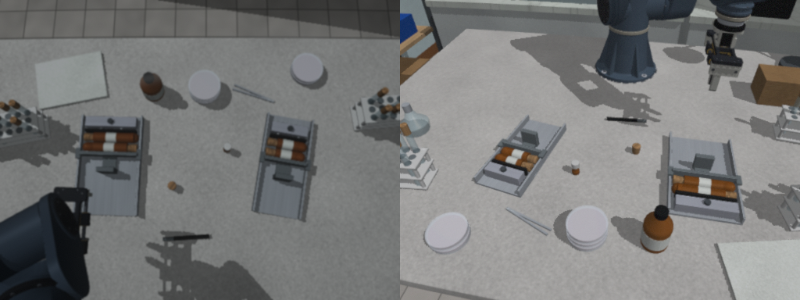

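Both rows hold with the arm clear. They sit at (110,140) and (287,145) in the top view, and the bystanders haven't moved. I'm handing the job in.

```bash
python3 -c "
from station import r
print(r.finish_job())"
```

```text
the job is handed in; nothing more can be done
None
```

The job is done and handed in at about 28.5 s of the 72 s allowed. Both long tubes lie in the wide tray and both short ones in the narrow tray. I slid each keeper up by its tab until its row was pressed into the pad, then let go.

- **Rows:** in the last top-view depth check, with the arm clear, the tubes lay side by side between keeper and pad in both trays. Each pad was pushed in about 4 to 5 mm of its 12 mm, so it presses back with about 4 N against the keeper's 8 N hold. After letting go, the short row had not moved in the wrist view, and both rows were still snug in the top view.
- **Force:** the highest reading along the slide direction was about 12 N. The vertical reading reached about 15 N while the short keeper was being pushed. Readings were taken only at the end of each move, so a brief higher peak would not show.
- **Bystanders:** the stopper, vial, dish stack and reagent bottle measured within 1 mm of where they started. I checked the marker and forceps only by eye in the last picture; they looked unmoved.

No check failed. The pad figures are good to about 1 mm, because they come from depth edges.

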